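# Sort sealed component cases by weight

## Task

The four sealed blue component cases look alike, but some are full and some are empty, and only their weight in the hand tells which. Put every full case in the green tray and every empty one in the orange tray, each standing upright and flat on the tray's floor, not on another case or on the rim. Set them down rather than dropping them, and leave the other things on the bench where they are.

Things in the scene. Friction and masses are not known exactly. Their poses are not given: they have to be found in the camera images.
- case_a: one of 4 look-alike sealed blue cases, 90 (x) x 54 (y) x 40 mm high, with a solid white grip rib on the lid, 60 (x) x 16 (y), from 40 to 70 mm above the underside: pinch it across its 16 mm. Origin: centre of underside, z up. Full: 0.42 to 0.60 kg, empty: 0.13 to 0.20 kg, at least one of each; name and place tell nothing of it. Contents do not shift
- case_b: one of 4 look-alike sealed blue cases, 90 (x) x 54 (y) x 40 mm high, with a solid white grip rib on the lid, 60 (x) x 16 (y), from 40 to 70 mm above the underside: pinch it across its 16 mm. Origin: centre of underside, z up. Full: 0.42 to 0.60 kg, empty: 0.13 to 0.20 kg, at least one of each; name and place tell nothing of it. Contents do not shift
- case_c: one of 4 look-alike sealed blue cases, 90 (x) x 54 (y) x 40 mm high, with a solid white grip rib on the lid, 60 (x) x 16 (y), from 40 to 70 mm above the underside: pinch it across its 16 mm. Origin: centre of underside, z up. Full: 0.42 to 0.60 kg, empty: 0.13 to 0.20 kg, at least one of each; name and place tell nothing of it. Contents do not shift
- case_d: one of 4 look-alike sealed blue cases, 90 (x) x 54 (y) x 40 mm high, with a solid white grip rib on the lid, 60 (x) x 16 (y), from 40 to 70 mm above the underside: pinch it across its 16 mm. Origin: centre of underside, z up. Full: 0.42 to 0.60 kg, empty: 0.13 to 0.20 kg, at least one of each; name and place tell nothing of it. Contents do not shift
- tray_green: the green tray, for full cases, on the left or right: fixed, open, outside 208 (x) x 123 (y) x 30 mm high, walls and floor 4 thick (inside 200 x 115, floor 4 above the table). Origin: centre of underside. Takes up to 3 cases side by side, each lying across it (case x along tray y), e.g. at tray x -64, 0 and 64
- tray_orange: the orange tray, for empty cases, on the left or right: fixed, open, outside 208 (x) x 123 (y) x 30 mm high, walls and floor 4 thick (inside 200 x 115, floor 4 above the table). Origin: centre of underside. Takes up to 3 cases side by side, each lying across it (case x along tray y), e.g. at tray x -64, 0 and 64
- tin: a small round aluminium tin, diameter 36, height 28, standing among the cases; sizes in mm; a bystander, leave it alone
- screwdriver: a screwdriver with a yellow handle, 170 long, lying beyond the cases; origin under the middle of its length, roughly; sizes in mm; a bystander, leave it alone
- clip_black: a black test clip, about 140 long and 16 high, lying beyond the cases; sizes in mm; a bystander, leave it alone
- clip_pink: a pink test clip, about 140 long and 16 high, lying beyond the cases; sizes in mm; a bystander, leave it alone
- meter: a black handheld meter, 140 x 75 x 40, lying on the left beyond the trays; sizes in mm; a bystander, leave it alone
- spool: a white and grey solder spool, diameter 60, height 40, standing on the right beyond the trays; sizes in mm; a bystander, leave it alone
Mind the look-alikes: they are no part of the job. Of the things that look like the tray_green, take the one that is farthest to the robot's right at the start.

How it is judged:
At the end, for the whole second after the job is handed in: Every case lies in a tray, weighing on the green one with 3 to 9 N (full) or on the orange one with 0.6 to 3 N (empty); underside within 12 mm of the tray's, centre within 88 mm along and 38 mm across of the tray's centre, leaning under 0.12 rad, at rest (under 0.02 m/s) (((x of case_a in the frame of tray_green between -0.088 and 0.088 m and y of case_a in the frame of tray_green between -0.038 and 0.038 m and z of case_a in the frame of tray_green between -0.005 and 0.012 m and contact force between case_a and tray_green between 3 and 9 N) or (x of case_a in the frame of tray_orange between -0.088 and 0.088 m and y of case_a in the frame of tray_orange between -0.038 and 0.038 m and z of case_a in the frame of tray_orange between -0.005 and 0.012 m and contact force between case_a and tray_orange between 0.6 and 3 N)) and angle between each of case_a, case_b, case_c, case_d's own z axis and vertical below 0.12 rad and linear speed of each of case_a, case_b, case_c, case_d below 0.02 m/s and ((x of case_b in the frame of tray_green between -0.088 and 0.088 m and y of case_b in the frame of tray_green between -0.038 and 0.038 m and z of case_b in the frame of tray_green between -0.005 and 0.012 m and contact force between case_b and tray_green between 3 and 9 N) or (x of case_b in the frame of tray_orange between -0.088 and 0.088 m and y of case_b in the frame of tray_orange between -0.038 and 0.038 m and z of case_b in the frame of tray_orange between -0.005 and 0.012 m and contact force between case_b and tray_orange between 0.6 and 3 N)) and ((x of case_c in the frame of tray_green between -0.088 and 0.088 m and y of case_c in the frame of tray_green between -0.038 and 0.038 m and z of case_c in the frame of tray_green between -0.005 and 0.012 m and contact force between case_c and tray_green between 3 and 9 N) or (x of case_c in the frame of tray_orange between -0.088 and 0.088 m and y of case_c in the frame of tray_orange between -0.038 and 0.038 m and z of case_c in the frame of tray_orange between -0.005 and 0.012 m and contact force between case_c and tray_orange between 0.6 and 3 N)) and ((x of case_d in the frame of tray_green between -0.088 and 0.088 m and y of case_d in the frame of tray_green between -0.038 and 0.038 m and z of case_d in the frame of tray_green between -0.005 and 0.012 m and contact force between case_d and tray_green between 3 and 9 N) or (x of case_d in the frame of tray_orange between -0.088 and 0.088 m and y of case_d in the frame of tray_orange between -0.038 and 0.038 m and z of case_d in the frame of tray_orange between -0.005 and 0.012 m and contact force between case_d and tray_orange between 0.6 and 3 N))); the robot touches nothing.
It fails at once if a case is dropped or thrown (moves faster than 0.75 m/s, a fall of about 28 mm, while not held) ((linear speed of case_a above 0.75 m/s and contact force between the fingers and case_a below 0.05 N) or (linear speed of case_b above 0.75 m/s and contact force between the fingers and case_b below 0.05 N) or (linear speed of case_c above 0.75 m/s and contact force between the fingers and case_c below 0.05 N) or (linear speed of case_d above 0.75 m/s and contact force between the fingers and case_d below 0.05 N)).
It fails at once if a bystander (tin, screwdriver, clips, meter, spool) is moved more than 30 mm (distance of any of tin, screwdriver, clip_black, clip_pink, meter, spool from where it was at the start of the episode above 0.03 m).
It also fails if it takes over 69 s, if anything falls off the work surface, if the arm or the gripper's body presses on something with over 40 N, if the wrist force passes 120 N, or if a joint passes its speed limit or range.

## Robot

A 7-joint arm with a two-finger parallel gripper is mounted at the origin on the work surface. World frame = base frame: x ahead of the robot, y to its left, z up, the work surface at z = 0. Lengths are in m, angles in rad, forces in N, time in s.
With the tool pointing down it reaches from about 0.425 to 0.925 m from the base axis. Payload 6.8 kg.
Tool frame: the origin (TCP) lies on the centre line of the jaws, within the pads' length; the fingertips stand 8 mm ahead of it and the grasp point (between the pads) lies 11 mm behind it (bot.tips_ahead is the distance from the TCP to the fingertips, in m); z points along the fingers, y is the line along which they close (so a half turn about z gives the same grasp; the last joint's range is limited). The gripper opens to 85 mm and grips with 20 to 120 N. Pads are 22 mm wide; open, the fingers measure 114 mm over their backs; the gripper's body (76 mm by 85 mm) begins 54 mm behind the grasp point. The pads swing forward as they close: fully open they stand 13 mm farther back than shut.
Start: joints at [1.141, 0.477, 0.022, 1.555, -0.011, 1.109, -0.083], TCP at [0.213, -0.64, 0.239] pointing down, gripper open.
Joint ranges: [-2.96, 2.96], [-0.34, 2.1], [-1.41, 1.46], [0.24, 2.44], [-1.37, 4.51], [0.17, 1.92], [-2.96, 2.96]. Speed limits (rad/s): [2.39, 2.39, 3.14, 3.14, 3.14, 3.14, 3.14].

## Interface

Orientations are given as a unit quaternion [w, x, y, z].
In Python, from station import bot gives the robot as it stands.
- The arm moves only by the tool send_rows, never from a script. Its argument "deltas" is text: rows parted by semicolons, each of 4 numbers parted by spaces: the shift along the tool's x, y, z in m, then the turn about the tool's z in degrees. In form: x y z spin; .... A call has 1 to 5 rows; each row is the pose to reach, as a shift and turn from the pose commanded when the call began, along the tool's axes at that moment; what a row does not reach only later rows make up. A row lasts 1/10 s, in which the tool goes at most 50 mm and 8.59 degrees, less where a joint would pass 70% of its speed; a pose out of reach is approached as far as the arm can. A call with a gripper value outside its range is refused whole. "claw" is the opening, from 0 (shut) to 1 (fully open), set as the call begins (left out, the last holds). The fingers move at their own pace and stop on an object; "force" is the grip in N (left out, the last holds). Time passes only in rows, so rows that repeat a pose let the fingers close. It gives the time, the measured TCP pose, the force, the opening and the grip force at its end, in the units of the state.
- bot.get_obs(): the state, without advancing time (a new reading comes with each control period).
- bot.read_camera(name): name is "side" or "top" or "wrist"; returns a dict with "img" (384x512x3 uint8, red, green, blue), "depth" (384x512 float32, m along the optical axis (not along the pixel's ray), 0 where there is no reading), "fx", "fy", "cx", "cy" (pixels), "camera_from_world" (4x4, takes a point from world to camera coordinates). Camera axes: x right, y up, looking along -z (the intrinsics and any distortion apply to the point x, -y, -z); pixel columns grow to the right and rows downward; lengths in m; the calibration is good to about 2 mm. A picture is of the moment at which its call begins.
- bot.hand_in(): hands the job in; it is judged then, once.
Trained networks look in a picture, given as the dict that the camera call returned (one of the last four; its "shot" number tells which), for a name from the list of things; names that differ only in an ending like _2 or _b are one class to them, and where a whole thing is asked for, a point or a joint stands for the part that bears it (a point fixed in the world has none). Each returns a list of dicts, best first, with "confidence" (0 to 1); they miss things now and then, are a little off and sometimes report something else, mostly with a low value. They report only what shows in the picture. A call takes as long as a camera call. They do not tell look-alikes from the thing itself.
- bot.masks_of(picture, query): "mask" (384x512 bool, what is visible of it).
- bot.landmark_of(picture, query): "xyz" ([x, y, z] in m, in world coordinates, good to about 4 mm: a listed point, or the origin of a listed thing).
The state is a dict: "t": time; "q": joint angles; "joint_vel": joint speeds; "joint_torque": joint torques, N m; "eef_pos": TCP position; "tool_rot": TCP orientation; "contact_force": force on the tool from outside, world axes, zero at the start; "torque": the same for the moment, N m; "gripper_width": opening from 0.0 (shut) to 1.0 (fully open); "grasp_force": force on a finger pad.
Only numpy, scipy, OpenCV 4.12 (cv2) and the standard library are available. Lean on these libraries where they do the work, as an engineer would, in place of code of your own. Each camera call takes 0.05 s, during which the arm holds its last target. There are 200 camera calls.

## Working session

There is one attempt and no reset: what is moved stays moved. The work goes in short steps, Python scripts to look and compute and a tool call to move; the robot and the scene stay as the last step left them, time stands still between calls to the robot, and variables do not carry over. Pictures are saved under pics/ and viewed, at most 10 in all, crops included, and the job is handed in when it is done.

Besides the shell and the picture viewer there is one more tool, called after "Call:" by a JSON object that holds its "fn" and its "kwargs", one argument or row to a line. send_rows: Moves the arm, as the interface text tells. Its arguments: {"type":"object","properties":{"deltas":{"type":"string"},"claw":{"type":"number"},"force":{"type":"number"}},"required":["deltas"]}

```bash
mkdir -p pics; cat > h.py <<'E'
import numpy as np, cv2
from station import bot
def world(p,m):
    v,u=np.nonzero(m&(p['depth']>0)); d=p['depth'][v,u]
    c=np.stack([(u-p['cx'])/p['fx']*d,-(v-p['cy'])/p['fy']*d,-d,np.ones_like(d)])
    return (np.linalg.inv(p['camera_from_world'])@c)[:3].T
def save(p,n): cv2.imwrite('pics/'+n,p['img'][:,:,::-1])
E
python3 - <<'E'
from h import *
o=bot.get_obs(); print(o['t'],o['eef_pos'],o['tool_rot'],o['contact_force'])
a=bot.read_camera('top'); b=bot.read_camera('side')
cv2.imwrite('pics/1.png',a['img'][:,:,::-1]);cv2.imwrite('pics/2.png',b['img'][:,:,::-1])
for q in ['case_a','tray_green','tray_orange','tin','screwdriver','clip_black','clip_pink','meter','spool']:
    print(q,[(np.round(r['xyz'],3).tolist(),round(r['confidence'],2)) for r in bot.landmark_of(a,q)])
E
```

```text
0.0 [ 0.21328028 -0.63979621  0.23833749] [-8.90959497e-04  9.87076854e-01  1.60244915e-01 -2.38536310e-04] [0.28722541 1.09011727 0.42068177]
case_a [([0.613, 0.132, -0.003], 0.97), ([0.474, 0.116, 0.002], 0.85), ([0.452, -0.085, 0.001], 0.76), ([0.648, -0.07, 0.001], 0.74)]
tray_green [([0.508, 0.292, -0.003], 0.84), ([0.264, 0.434, -0.002], 0.69), ([0.789, -0.172, -0.002], 0.27)]
tray_orange [([0.472, -0.312, 0.002], 0.96)]
tin [([0.55, 0.001, 0.001], 0.48)]
screwdriver [([0.784, 0.011, 0.003], 0.47)]
clip_black [([0.781, 0.152, 0.002], 0.55)]
clip_pink [([0.787, -0.174, -0.001], 0.8), ([0.452, -0.084, 0.001], 0.32)]
meter [([0.727, 0.292, -0.0], 0.97)]
spool [([0.716, -0.275, -0.002], 0.89), ([0.612, 0.129, -0.004], 0.22)]
```

View pics/1.png

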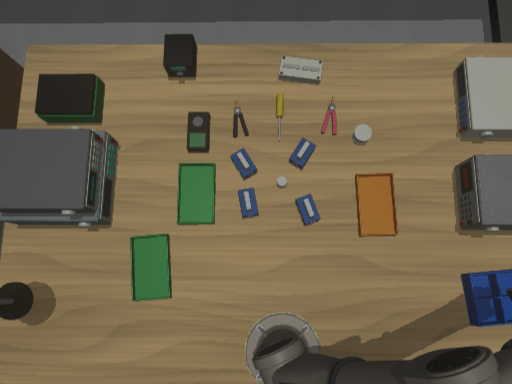

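```bash
python3 - <<'E'
from h import *
p=bot.read_camera('top')
w=world(p,np.ones(p['depth'].shape,bool)); print(p['camera_from_world'].round(2).tolist())
hsv=cv2.cvtColor(p['img'],cv2.COLOR_RGB2HSV)
v,u=np.nonzero(p['depth']>0); H=hsv[v,u]
for c in [(.613,.132),(.474,.116),(.452,-.085),(.648,-.07)]:
    n=np.hypot(w[:,0]-c[0],w[:,1]-c[1])<.07
    for nm,lo,hi in [('rib',.062,.076),('lid',.034,.045)]:
        s=w[n&(w[:,2]>lo)&(w[:,2]<hi)]
        r=cv2.minAreaRect((s[:,:2]*1000).astype(np.float32)); 
        bx=cv2.boxPoints(r); e=bx[1]-bx[0]; f=bx[2]-bx[1]; L=e if np.hypot(*e)>np.hypot(*f) else f
        print(nm,len(s),np.round(r[0],1),np.round(r[1],1),'long axis deg from x',round(np.degrees(np.arctan2(L[1],L[0]))%180,1),s[:,2].mean().round(4))
for nm,c in [('g',(.508,.292)),('g2',(.264,.434)),('o',(.472,-.312))]:
    n=(np.hypot(w[:,0]-c[0],w[:,1]-c[1])<.14)&(w[:,2]>.025)&(w[:,2]<.034)&(H[:,1]>90)
    s=w[n]; r=cv2.minAreaRect((s[:,:2]*1000).astype(np.float32)); bx=cv2.boxPoints(r); e=bx[1]-bx[0]; f=bx[2]-bx[1]; L=e if np.hypot(*e)>np.hypot(*f) else f
    print(nm,len(s),np.round(r[0],1),np.round(r[1],1),round(np.degrees(np.arctan2(L[1],L[0]))%180,1))
E
```

```text
[[0.01, -1.0, -0.02, 0.07], [0.98, 0.0, 0.19, -0.51], [-0.19, -0.02, 0.98, -1.33], [0.0, 0.0, 0.0, 1.0]]
rib 87 [611.2 129.7] [60.  15.3] long axis deg from x 31.7 0.069
lid 296 [611.5 129.8] [92.5 53.9] long axis deg from x 31.8 0.0387
rib 90 [476.9 113.6] [58.3 16. ] long axis deg from x 11.8 0.0681
lid 311 [476.7 113.4] [91.2 53.2] long axis deg from x 10.7 0.0389
rib 90 [454.5 -84.9] [58.5 16.2] long axis deg from x 20.0 0.0681
lid 299 [454.3 -85.1] [90.  54.1] long axis deg from x 19.5 0.039
rib 83 [649.  -70.1] [16.1 59.7] long axis deg from x 147.2 0.0683
lid 288 [648.4 -69.5] [53.8 90.9] long axis deg from x 147.1 0.0387
g 206 [509.8 289.9] [206.9 123.5] 0.4
g2 235 [262.9 431.1] [208.  124.4] 5.3
o 232 [ 474.4 -315. ] [208.3 124.6] 1.7
```

The top picture shows the four cases at px (244,163), (248,202), (302,153) and (308,210). Of the two green trays at (197,194) and (151,267), the first is further to the robot's right, so it's the target. The orange tray is at (376,205). All the measured sizes match the sheet.

```bash
cat > plan.py <<'E'
import sys,math
from h import *
# args: x,y,z,psi targets (m, deg of tool x axis); prints per-call tool deltas
o=bot.get_obs(); p=np.array(o['eef_pos']); w,a,b,c=o['tool_rot']
psi=math.degrees(math.atan2(2*(a*b+w*c),w*w+a*a-b*b-c*c))
print('t',round(o['t'],2),'pos',p.round(4),'psi',round(psi,1),'F',np.round(o['contact_force'],2),'w',round(o['gripper_width'],3),'gf',round(o['grasp_force'],1),'q7',round(o['q'][6],2))
for s in sys.argv[1:]:
    T=[float(v) for v in s.split(',')]; d=np.array(T[:3])-p; ds=psi-T[3]
    if abs(ds)>180: ds-=math.copysign(360,ds)
    n=max(1,math.ceil(max(np.linalg.norm(d)/.235,abs(ds)/41)))
    print('->',s)
    for i in range(n):
        r=math.radians(psi); x=np.array([math.cos(r),math.sin(r),0]); y=np.array([math.sin(r),-math.cos(r),0]); e=d/n
        print('   %.4f %.4f %.4f %.1f'%(e@x,e@y,-e[2],ds/n)); psi-=ds/n
    p=np.array(T[:3])
E
python3 plan.py .4545,-.085,.13,19.8 .4545,-.085,.052,19.8
```

```text
t 0.6 pos [ 0.2135 -0.6404  0.2393] psi 18.4 F [ 1.69 -0.3  -0.16] w 1.004 gf 0.0 q7 -0.08
-> .4545,-.085,.13,19.8
   0.1348 -0.1502 0.0364 -0.5
   0.1359 -0.1491 0.0364 -0.5
   0.1371 -0.1481 0.0364 -0.5
-> .4545,-.085,.052,19.8
   0.0000 0.0000 0.0780 -0.0
```

Call:
{"fn": "send_rows", "kwargs": {
  "deltas": "0.135 -0.150 0.036 -0.5;0.135 -0.150 0.036 -0.5;0.135 -0.150 0.036 -0.5;0.135 -0.150 0.036 -0.5;0.135 -0.150 0.036 -0.5",
  "claw": 0.5,
  "force": 60
}}

```text
t: 1.1
eef_pos: [0.2972, -0.4488, 0.2023]
tool_rot: [-0.002, 0.986, 0.169, 0.0]
contact_force: [0.1, -0.8, 0.8]
gripper_width: 0.501
grasp_force: 0.0
```

Call:
{"fn": "send_rows", "kwargs": {
  "deltas": "0.136 -0.149 0.036 -0.5;0.136 -0.149 0.036 -0.5;0.136 -0.149 0.036 -0.5;0.136 -0.149 0.036 -0.5;0.136 -0.149 0.036 -0.5"
}}

```text
t: 1.6
eef_pos: [0.3766, -0.2648, 0.1668]
tool_rot: [-0.001, 0.985, 0.173, 0.0]
contact_force: [-1.5, -0.1, 0.7]
gripper_width: 0.5
grasp_force: 0.0
```

Call:
{"fn": "send_rows", "kwargs": {
  "deltas": "0.137 -0.148 0.036 -0.5;0.137 -0.148 0.036 -0.5;0.137 -0.148 0.036 -0.5;0.137 -0.148 0.036 -0.5;0.137 -0.148 0.036 -0.5"
}}

```text
t: 2.1
eef_pos: [0.4569, -0.0796, 0.1312]
tool_rot: [-0.001, 0.984, 0.177, 0.001]
contact_force: [-1.3, 0.8, 0.4]
gripper_width: 0.502
grasp_force: 0.0
```

```bash
python3 plan.py .4545,-.085,.052,19.8
```

```text
t 2.1 pos [ 0.4569 -0.0796  0.1312] psi 20.4 F [-1.26  0.84  0.36] w 0.502 gf 0.0 q7 -1.29
-> .4545,-.085,.052,19.8
   -0.0042 0.0042 0.0792 0.6
```

Call:
{"fn": "send_rows", "kwargs": {
  "deltas": "-0.004 0.004 0.04 0.6;-0.004 0.004 0.079 0.6;-0.004 0.004 0.079 0.6;-0.004 0.004 0.079 0.6"
}}

```text
t: 2.5
eef_pos: [0.4518, -0.0911, 0.0526]
tool_rot: [-0.0, 0.986, 0.167, -0.001]
contact_force: [-0.3, 0.4, 1.3]
gripper_width: 0.5
grasp_force: 0.0
```

Call:
{"fn": "send_rows", "kwargs": {
  "deltas": "0 0 0 0;0 0 0 0;0 0 0 0;0 0 0 0;0 0 0 0",
  "claw": 0
}}

```text
t: 3.0
eef_pos: [0.4524, -0.0907, 0.0531]
tool_rot: [0.0, 0.986, 0.168, 0.001]
contact_force: [-1.0, -1.5, 7.0]
gripper_width: 0.173
grasp_force: 61.3
```

Call:
{"fn": "send_rows", "kwargs": {
  "deltas": "0 0 -0.02 0;0 0 -0.06 0;0 0 -0.1 0;0 0 -0.1 0;0 0 -0.1 0"
}}

```text
t: 3.5
eef_pos: [0.4524, -0.0905, 0.153]
tool_rot: [0.0, 0.986, 0.168, 0.001]
contact_force: [-0.8, 0.2, -1.5]
gripper_width: 0.173
grasp_force: 60.1
```

```bash
cat > weigh.py <<'E'
from h import *
f=[]
for i in range(8):
    bot.read_camera('wrist'); f.append(bot.get_obs()['contact_force'])
print('F',np.mean(f,0).round(2),'sd',np.std(f,0).round(2))
E
python3 weigh.py; python3 plan.py .538,-.315,.155,90 .538,-.315,.057,90;  python3 plan.py .574,.29,.155,90 .574,.29,.057,90
```

```text
F [-0.15  0.18 -1.68] sd [0.45 0.35 0.43]
t 3.9 pos [ 0.4515 -0.0902  0.1516] psi 19.3 F [-0.17 -0.37 -2.43] w 0.174 gf 60.1 q7 -1.27
-> .538,-.315,.155,90
   0.0036 0.1204 -0.0017 -35.3
   -0.0667 0.1003 -0.0017 -35.3
-> .538,-.315,.057,90
   0.0000 0.0000 0.0980 0.0
t 3.9 pos [ 0.4515 -0.0902  0.1516] psi 19.3 F [-0.17 -0.37 -2.43] w 0.174 gf 60.1 q7 -1.27
-> .574,.29,.155,90
   0.1207 -0.1591 -0.0017 -35.3
   0.1905 -0.0600 -0.0017 -35.3
-> .574,.29,.057,90
   0.0000 0.0000 0.0980 0.0
```

Case at (.4545,-.085) weighs about 2 N, so it's empty and goes in the orange tray.

Call:
{"fn": "send_rows", "kwargs": {
  "deltas": "0.004 0.120 -0.002 -35.3;0.004 0.120 -0.002 -35.3;0.004 0.120 -0.002 -35.3;0.004 0.120 -0.002 -35.3;0.004 0.120 -0.002 -35.3"
}}

```text
t: 4.4
eef_pos: [0.4952, -0.203, 0.1537]
tool_rot: [-0.001, 0.888, 0.459, -0.0]
contact_force: [-0.7, 1.3, -1.3]
gripper_width: 0.176
grasp_force: 60.1
```

Call:
{"fn": "send_rows", "kwargs": {
  "deltas": "-0.067 0.100 -0.002 -35.3;-0.067 0.100 -0.002 -35.3;-0.067 0.100 -0.002 -35.3;-0.067 0.100 -0.002 -35.3;-0.067 0.100 -0.002 -35.3"
}}

```text
t: 4.9
eef_pos: [0.538, -0.3144, 0.1556]
tool_rot: [-0.001, 0.708, 0.706, 0.0]
contact_force: [0.1, 0.7, -1.7]
gripper_width: 0.176
grasp_force: 60.2
```

Call:
{"fn": "send_rows", "kwargs": {
  "deltas": "0 0 0 0;0 0 0 0"
}}

```text
t: 5.1
eef_pos: [0.5383, -0.3134, 0.1563]
tool_rot: [-0.0, 0.708, 0.706, 0.0]
contact_force: [-0.1, 0.8, -1.9]
gripper_width: 0.169
grasp_force: 60.2
```

```bash
python3 plan.py .538,-.318,.056,90
```

```text
t 5.1 pos [ 0.5383 -0.3134  0.1563] psi 89.8 F [-0.1   0.84 -1.87] w 0.169 gf 60.2 q7 0.21
-> .538,-.318,.056,90
   -0.0046 -0.0002 0.1003 -0.2
```

Call:
{"fn": "send_rows", "kwargs": {
  "deltas": "-0.004 0 0.04 0;-0.004 0 0.08 0;-0.004 0 0.095 0;-0.004 0 0.099 0;-0.004 0 0.099 0"
}}

```text
t: 5.6
eef_pos: [0.5383, -0.3179, 0.0579]
tool_rot: [-0.0, 0.708, 0.707, -0.0]
contact_force: [0.6, -0.8, -0.3]
gripper_width: 0.172
grasp_force: 60.9
```

Call:
{"fn": "send_rows", "kwargs": {
  "deltas": "0 0 0 0;0 0 0 0;0 0 0 0",
  "claw": 0.5
}}

```text
t: 5.9
eef_pos: [0.5389, -0.3188, 0.0581]
tool_rot: [0.001, 0.708, 0.707, 0.0]
contact_force: [-0.5, 0.0, -0.7]
gripper_width: 0.504
grasp_force: 0.0
```

Call:
{"fn": "send_rows", "kwargs": {
  "deltas": "0 0 -0.04 0;0 0 -0.08 0;0 0 -0.1 0;0 0 -0.1 0"
}}

```text
t: 6.3
eef_pos: [0.5406, -0.3197, 0.1615]
tool_rot: [0.003, 0.708, 0.707, 0.001]
contact_force: [-1.1, -0.6, 0.1]
gripper_width: 0.497
grasp_force: 0.0
```

```bash
python3 plan.py .649,-.07,.13,147.2
```

```text
t 6.3 pos [ 0.5406 -0.3197  0.1615] psi 89.9 F [-1.07 -0.6   0.11] w 0.497 gf 0.0 q7 0.22
-> .649,-.07,.13,147.2
   0.1249 0.0540 0.0157 -28.6
   0.0837 0.1073 0.0157 -28.6
```

Call:
{"fn": "send_rows", "kwargs": {
  "deltas": "0.125 0.054 0.016 -28.6;0.125 0.054 0.016 -28.6;0.125 0.054 0.016 -28.6;0.125 0.054 0.016 -28.6;0.125 0.054 0.016 -28.6"
}}

```text
t: 6.8
eef_pos: [0.5922, -0.1921, 0.1403]
tool_rot: [-0.001, 0.51, 0.86, 0.0]
contact_force: [0.7, -0.3, -0.5]
gripper_width: 0.501
grasp_force: 0.0
```

Call:
{"fn": "send_rows", "kwargs": {
  "deltas": "0.084 0.107 0.016 -28.6;0.084 0.107 0.016 -28.6;0.084 0.107 0.016 -28.6;0.084 0.107 0.016 -28.6;0.084 0.107 0.016 -28.6"
}}

```text
t: 7.3
eef_pos: [0.646, -0.069, 0.1244]
tool_rot: [-0.001, 0.283, 0.959, -0.0]
contact_force: [-0.6, -1.7, 0.6]
gripper_width: 0.5
grasp_force: 0.0
```

Call:
{"fn": "send_rows", "kwargs": {
  "deltas": "0 0 0 0;0 0 0 0"
}}

```text
t: 7.5
eef_pos: [0.6458, -0.0713, 0.125]
tool_rot: [-0.0, 0.285, 0.958, -0.001]
contact_force: [0.7, -0.4, 0.2]
gripper_width: 0.502
grasp_force: 0.0
```

```bash
python3 plan.py .649,-.07,.052,147.2
```

```text
t 7.5 pos [ 0.6458 -0.0713  0.125 ] psi 146.9 F [ 0.67 -0.36  0.17] w 0.502 gf 0.0 q7 0.64
-> .649,-.07,.052,147.2
   -0.0020 0.0028 0.0730 -0.3
```

Call:
{"fn": "send_rows", "kwargs": {
  "deltas": "-0.002 0.003 0.04 0;-0.002 0.003 0.073 0;-0.002 0.003 0.073 0;-0.002 0.003 0.073 0"
}}

```text
t: 7.9
eef_pos: [0.6493, -0.0682, 0.0527]
tool_rot: [-0.0, 0.284, 0.959, -0.0]
contact_force: [-0.5, 0.2, -0.1]
gripper_width: 0.501
grasp_force: 0.0
```

Call:
{"fn": "send_rows", "kwargs": {
  "deltas": "0 0 0 0;0 0 0 0;0 0 0 0;0 0 0 0;0 0 0 0",
  "claw": 0
}}

```text
t: 8.4
eef_pos: [0.6501, -0.0683, 0.0539]
tool_rot: [0.001, 0.283, 0.959, -0.0]
contact_force: [-2.4, -2.9, 6.9]
gripper_width: 0.172
grasp_force: 62.0
```

Call:
{"fn": "send_rows", "kwargs": {
  "deltas": "0 0 -0.02 0;0 0 -0.06 0;0 0 -0.1 0;0 0 -0.1 0;0 0 -0.1 0"
}}

```text
t: 8.9
eef_pos: [0.6494, -0.0674, 0.1526]
tool_rot: [0.0, 0.283, 0.959, -0.0]
contact_force: [-0.1, -0.1, -6.2]
gripper_width: 0.172
grasp_force: 60.3
```

```bash
python3 weigh.py; python3 plan.py .474,-.315,.155,90;  python3 plan.py .574,.29,.155,90
```

```text
F [-0.44 -0.34 -5.6 ] sd [0.54 0.6  0.64]
t 9.3 pos [ 0.6491 -0.0673  0.1513] psi 147.1 F [ 0.27 -0.36 -4.96] w 0.175 gf 60.4 q7 0.65
-> .474,-.315,.155,90
   0.0064 -0.1515 -0.0018 28.6
   -0.0669 -0.1361 -0.0018 28.6
t 9.3 pos [ 0.6491 -0.0673  0.1513] psi 147.1 F [ 0.27 -0.36 -4.96] w 0.175 gf 60.4 q7 0.65
-> .574,.29,.155,90
   0.1285 0.1297 -0.0018 28.6
   0.1749 0.0525 -0.0018 28.6
```

This one weighs about 5.6 N, so it's full and goes in the green tray.

Call:
{"fn": "send_rows", "kwargs": {
  "deltas": "0.128 0.130 -0.002 28.6;0.128 0.130 -0.002 28.6;0.128 0.130 -0.002 28.6;0.128 0.130 -0.002 28.6;0.128 0.130 -0.002 28.6"
}}

```text
t: 9.8
eef_pos: [0.6105, 0.12, 0.1551]
tool_rot: [-0.001, 0.507, 0.862, 0.002]
contact_force: [0.2, -0.6, -4.2]
gripper_width: 0.175
grasp_force: 60.6
```

Call:
{"fn": "send_rows", "kwargs": {
  "deltas": "0.175 0.053 -0.002 28.6;0.175 0.053 -0.002 28.6;0.175 0.053 -0.002 28.6;0.175 0.053 -0.002 28.6;0.175 0.053 -0.002 28.6"
}}

```text
t: 10.3
eef_pos: [0.5722, 0.2988, 0.1569]
tool_rot: [-0.002, 0.704, 0.71, 0.002]
contact_force: [-1.2, 0.3, -4.7]
gripper_width: 0.175
grasp_force: 60.5
```

Call:
{"fn": "send_rows", "kwargs": {
  "deltas": "0 0 0 0;0 0 0 0"
}}

```text
t: 10.5
eef_pos: [0.5761, 0.2885, 0.1558]
tool_rot: [0.0, 0.708, 0.706, -0.001]
contact_force: [0.7, -0.2, -5.8]
gripper_width: 0.173
grasp_force: 60.4
```

```bash
python3 plan.py .574,.29,.0575,90
```

```text
t 10.5 pos [0.5761 0.2885 0.1558] psi 89.9 F [ 0.68 -0.21 -5.76] w 0.173 gf 60.4 q7 -0.82
-> .574,.29,.0575,90
   0.0015 -0.0021 0.0983 -0.1
```

Call:
{"fn": "send_rows", "kwargs": {
  "deltas": "0.001 -0.002 0.04 0;0.001 -0.002 0.08 0;0.001 -0.002 0.094 0;0.001 -0.002 0.098 0;0.001 -0.002 0.098 0"
}}

```text
t: 11.0
eef_pos: [0.574, 0.2898, 0.0586]
tool_rot: [0.0, 0.708, 0.706, -0.001]
contact_force: [0.5, 0.6, -4.6]
gripper_width: 0.173
grasp_force: 60.9
```

Call:
{"fn": "send_rows", "kwargs": {
  "deltas": "0 0 0 0;0 0 0 0;0 0 0 0",
  "claw": 0.5
}}

```text
t: 11.3
eef_pos: [0.5747, 0.2917, 0.0596]
tool_rot: [0.0, 0.708, 0.707, 0.001]
contact_force: [-0.4, 1.0, -0.7]
gripper_width: 0.503
grasp_force: 0.0
```

Call:
{"fn": "send_rows", "kwargs": {
  "deltas": "0 0 -0.04 0;0 0 -0.08 0;0 0 -0.1 0;0 0 -0.1 0"
}}

```text
t: 11.7
eef_pos: [0.5758, 0.293, 0.1629]
tool_rot: [0.001, 0.708, 0.707, 0.004]
contact_force: [-0.4, 0.8, 0.0]
gripper_width: 0.5
grasp_force: 0.0
```

```bash
python3 plan.py .611,.130,.13,31.8
```

```text
t 11.7 pos [0.5758 0.293  0.1629] psi 89.9 F [-0.41  0.77  0.04] w 0.5 gf 0.0 q7 -0.82
-> .611,.130,.13,31.8
   -0.0815 0.0177 0.0165 29.1
   -0.0626 0.0550 0.0165 29.1
```

Call:
{"fn": "send_rows", "kwargs": {
  "deltas": "-0.082 0.018 0.016 29;-0.082 0.018 0.016 29;-0.082 0.018 0.016 29;-0.082 0.018 0.016 29;-0.082 0.018 0.016 29"
}}

```text
t: 12.2
eef_pos: [0.5912, 0.2089, 0.1417]
tool_rot: [0.0, 0.862, 0.507, -0.0]
contact_force: [-0.5, -0.1, -0.0]
gripper_width: 0.5
grasp_force: 0.0
```

Call:
{"fn": "send_rows", "kwargs": {
  "deltas": "-0.063 0.055 0.016 29;-0.063 0.055 0.016 29;-0.063 0.055 0.016 29;-0.063 0.055 0.016 29;-0.063 0.055 0.016 29"
}}

```text
t: 12.7
eef_pos: [0.6087, 0.1277, 0.1259]
tool_rot: [0.0, 0.961, 0.276, -0.0]
contact_force: [0.3, 0.1, -0.2]
gripper_width: 0.499
grasp_force: 0.0
```

Call:
{"fn": "send_rows", "kwargs": {
  "deltas": "0 0 0 0;0 0 0 0"
}}

```text
t: 12.9
eef_pos: [0.6088, 0.128, 0.1262]
tool_rot: [-0.0, 0.961, 0.276, -0.0]
contact_force: [-1.0, -0.1, -0.2]
gripper_width: 0.5
grasp_force: 0.0
```

```bash
python3 plan.py .611,.130,.0525,31.8
```

```text
t 12.9 pos [0.6088 0.128  0.1262] psi 32.1 F [-1.   -0.14 -0.17] w 0.5 gf 0.0 q7 -1.46
-> .611,.130,.0525,31.8
   0.0030 -0.0005 0.0737 0.3
```

Call:
{"fn": "send_rows", "kwargs": {
  "deltas": "0.003 0 0.04 0;0.003 0 0.074 0;0.003 0 0.074 0;0.003 0 0.074 0"
}}

```text
t: 13.3
eef_pos: [0.6113, 0.1293, 0.0525]
tool_rot: [-0.0, 0.961, 0.276, -0.001]
contact_force: [0.6, 0.1, 0.6]
gripper_width: 0.497
grasp_force: 0.0
```

Call:
{"fn": "send_rows", "kwargs": {
  "deltas": "0 0 0 0;0 0 0 0;0 0 0 0;0 0 0 0;0 0 0 0",
  "claw": 0
}}

```text
t: 13.8
eef_pos: [0.6121, 0.1294, 0.0537]
tool_rot: [0.0, 0.961, 0.275, 0.001]
contact_force: [-2.1, 0.0, 7.8]
gripper_width: 0.173
grasp_force: 61.8
```

Call:
{"fn": "send_rows", "kwargs": {
  "deltas": "0 0 -0.02 0;0 0 -0.06 0;0 0 -0.1 0;0 0 -0.1 0;0 0 -0.1 0"
}}

```text
t: 14.3
eef_pos: [0.6119, 0.129, 0.1534]
tool_rot: [0.0, 0.961, 0.275, 0.001]
contact_force: [0.1, -0.1, -1.5]
gripper_width: 0.173
grasp_force: 60.7
```

```bash
python3 weigh.py; python3 plan.py .474,-.315,.155,90;  python3 plan.py .510,.29,.155,90
```

```text
F [-0.16 -0.25 -1.52] sd [0.27 0.17 0.72]
t 14.7 pos [0.6111 0.129  0.1514] psi 31.9 F [ 0.31 -0.2  -2.37] w 0.168 gf 60.7 q7 -1.45
-> .474,-.315,.155,90
   -0.1756 0.1521 -0.0018 -29.0
   -0.2274 0.0478 -0.0018 -29.0
t 14.7 pos [0.6111 0.129  0.1514] psi 31.9 F [ 0.31 -0.2  -2.37] w 0.168 gf 60.7 q7 -1.45
-> .510,.29,.155,90
   -0.0003 -0.0950 -0.0018 -29.0
   0.0459 -0.0832 -0.0018 -29.0
```

About 1.5–2 N, so it's empty and goes in the orange tray's middle slot.

Call:
{"fn": "send_rows", "kwargs": {
  "deltas": "-0.176 0.152 -0.004 -29;-0.176 0.152 -0.004 -29;-0.176 0.152 -0.004 -29;-0.176 0.152 -0.004 -29;-0.176 0.152 -0.004 -29"
}}

```text
t: 15.2
eef_pos: [0.5408, -0.0973, 0.156]
tool_rot: [0.0, 0.862, 0.506, -0.001]
contact_force: [0.7, 0.9, -1.7]
gripper_width: 0.172
grasp_force: 60.7
```

Call:
{"fn": "send_rows", "kwargs": {
  "deltas": "-0.227 0.048 -0.002 -29;-0.227 0.048 -0.002 -29;-0.227 0.048 -0.002 -29;-0.227 0.048 -0.002 -29;-0.227 0.048 -0.002 -29"
}}

```text
t: 15.7
eef_pos: [0.4726, -0.3179, 0.1581]
tool_rot: [0.0, 0.707, 0.707, -0.0]
contact_force: [0.9, -0.3, -1.1]
gripper_width: 0.171
grasp_force: 60.7
```

Call:
{"fn": "send_rows", "kwargs": {
  "deltas": "0 0 0 0;0 0 0 0"
}}

```text
t: 15.9
eef_pos: [0.4735, -0.3157, 0.1579]
tool_rot: [-0.0, 0.709, 0.706, 0.0]
contact_force: [-0.3, 1.4, -0.9]
gripper_width: 0.175
grasp_force: 60.6
```

```bash
python3 plan.py .474,-.315,.0575,90
```

```text
t 15.9 pos [ 0.4735 -0.3157  0.1579] psi 89.8 F [-0.33  1.41 -0.91] w 0.175 gf 60.6 q7 0.3
-> .474,-.315,.0575,90
   0.0008 0.0005 0.1004 -0.2
```

Call:
{"fn": "send_rows", "kwargs": {
  "deltas": "0 0 0.04 0;0 0 0.08 0;0 0 0.096 0;0 0 0.1 0;0 0 0.1 0"
}}

```text
t: 16.4
eef_pos: [0.4746, -0.3122, 0.0582]
tool_rot: [-0.001, 0.706, 0.708, 0.0]
contact_force: [0.5, 0.9, -0.6]
gripper_width: 0.176
grasp_force: 61.0
```

Call:
{"fn": "send_rows", "kwargs": {
  "deltas": "0 0 0 0;0 0 0 0;0 0 0 0",
  "claw": 0.4
}}

```text
t: 16.7
eef_pos: [0.4749, -0.3143, 0.0586]
tool_rot: [0.0, 0.707, 0.707, 0.0]
contact_force: [-1.0, -0.2, 0.2]
gripper_width: 0.399
grasp_force: 0.0
```

Call:
{"fn": "send_rows", "kwargs": {
  "deltas": "0 0 -0.04 0;0 0 -0.08 0;0 0 -0.1 0;0 0 -0.1 0"
}}

```text
t: 17.1
eef_pos: [0.4764, -0.3157, 0.162]
tool_rot: [0.003, 0.708, 0.707, 0.001]
contact_force: [0.1, -0.4, -0.3]
gripper_width: 0.402
grasp_force: 0.0
```

```bash
python3 plan.py .477,.1135,.13,11.3
```

```text
t 17.1 pos [ 0.4764 -0.3157  0.162 ] psi 89.9 F [ 0.14 -0.38 -0.32] w 0.402 gf 0.0 q7 0.3
-> .477,.1135,.13,11.3
   0.2146 0.0000 0.0160 39.3
   0.1660 -0.1359 0.0160 39.3
```

Call:
{"fn": "send_rows", "kwargs": {
  "deltas": "0.215 0 0.016 39.3;0.215 0 0.016 39.3;0.215 0 0.016 39.3;0.215 0 0.016 39.3;0.215 0 0.016 39.3"
}}

```text
t: 17.6
eef_pos: [0.4736, -0.0956, 0.1414]
tool_rot: [-0.001, 0.904, 0.427, -0.0]
contact_force: [0.2, 0.1, -0.5]
gripper_width: 0.403
grasp_force: 0.0
```

Call:
{"fn": "send_rows", "kwargs": {
  "deltas": "0.166 -0.136 0.016 39.3;0.166 -0.136 0.016 39.3;0.166 -0.136 0.016 39.3;0.166 -0.136 0.016 39.3;0.166 -0.136 0.016 39.3",
  "claw": 0.5
}}

```text
t: 18.1
eef_pos: [0.4739, 0.1156, 0.1256]
tool_rot: [-0.0, 0.994, 0.105, -0.0]
contact_force: [0.8, -0.1, -0.4]
gripper_width: 0.499
grasp_force: 0.0
```

Call:
{"fn": "send_rows", "kwargs": {
  "deltas": "0 0 0 0;0 0 0 0"
}}

```text
t: 18.3
eef_pos: [0.4739, 0.1144, 0.1256]
tool_rot: [0.0, 0.994, 0.11, -0.001]
contact_force: [-0.7, -0.5, -0.1]
gripper_width: 0.497
grasp_force: 0.0
```

```bash
python3 plan.py .477,.1135,.0525,11.3
```

```text
t 18.3 pos [0.4739 0.1144 0.1256] psi 12.6 F [-0.73 -0.46 -0.05] w 0.497 gf 0.0 q7 -1.84
-> .477,.1135,.0525,11.3
   0.0028 0.0016 0.0731 1.3
```

Call:
{"fn": "send_rows", "kwargs": {
  "deltas": "0.003 0.002 0.04 1;0.003 0.002 0.073 1;0.003 0.002 0.073 1;0.003 0.002 0.073 1"
}}

```text
t: 18.7
eef_pos: [0.4777, 0.1108, 0.0533]
tool_rot: [0.0, 0.995, 0.099, -0.001]
contact_force: [0.6, 0.6, -0.5]
gripper_width: 0.502
grasp_force: 0.0
```

Call:
{"fn": "send_rows", "kwargs": {
  "deltas": "0 0 0 0;0 0 0 0;0 0 0 0;0 0 0 0;0 0 0 0",
  "claw": 0
}}

```text
t: 19.2
eef_pos: [0.479, 0.1129, 0.0547]
tool_rot: [-0.0, 0.995, 0.099, 0.001]
contact_force: [-0.7, 1.8, 7.9]
gripper_width: 0.176
grasp_force: 62.6
```

Call:
{"fn": "send_rows", "kwargs": {
  "deltas": "0 0 -0.02 0;0 0 -0.06 0;0 0 -0.1 0;0 0 -0.1 0;0 0 -0.1 0"
}}

```text
t: 19.7
eef_pos: [0.4778, 0.1118, 0.1535]
tool_rot: [0.0, 0.995, 0.099, 0.0]
contact_force: [-0.9, -0.5, -6.2]
gripper_width: 0.174
grasp_force: 61.0
```

```bash
python3 weigh.py; python3 plan.py .410,-.315,.155,90;  python3 plan.py .510,.29,.155,90
```

```text
F [-0.23  0.22 -5.19] sd [0.41 0.72 0.25]
t 20.1 pos [0.4775 0.1121 0.1525] psi 11.4 F [-0.23  1.43 -5.13] w 0.172 gf 61.0 q7 -1.84
-> .410,-.315,.155,90
   -0.0753 0.2027 -0.0012 -39.3
   -0.1866 0.1092 -0.0012 -39.3
t 20.1 pos [0.4775 0.1121 0.1525] psi 11.4 F [-0.23  1.43 -5.13] w 0.172 gf 61.0 q7 -1.84
-> .510,.29,.155,90
   0.0335 -0.0840 -0.0012 -39.3
   0.0791 -0.0438 -0.0012 -39.3
```

About 5.2 N, so it's full and goes in the green tray, at x 0.46.

Call:
{"fn": "send_rows", "kwargs": {
  "deltas": "0.009 -0.089 -0.004 -39.3;0.009 -0.089 -0.004 -39.3;0.009 -0.089 -0.004 -39.3;0.009 -0.089 -0.004 -39.3;0.009 -0.089 -0.004 -39.3"
}}

```text
t: 20.6
eef_pos: [0.469, 0.2016, 0.1569]
tool_rot: [-0.0, 0.902, 0.431, -0.0]
contact_force: [1.0, 0.1, -5.2]
gripper_width: 0.173
grasp_force: 61.1
```

Call:
{"fn": "send_rows", "kwargs": {
  "deltas": "0.063 -0.063 -0.001 -39.3;0.063 -0.063 -0.001 -39.3;0.063 -0.063 -0.001 -39.3;0.063 -0.063 -0.001 -39.3;0.063 -0.063 -0.001 -39.3"
}}

```text
t: 21.1
eef_pos: [0.4602, 0.29, 0.1578]
tool_rot: [-0.0, 0.705, 0.709, -0.001]
contact_force: [0.4, -0.2, -5.9]
gripper_width: 0.178
grasp_force: 61.0
```

Call:
{"fn": "send_rows", "kwargs": {
  "deltas": "0 0 0 0;0 0 0 0"
}}

```text
t: 21.3
eef_pos: [0.4605, 0.2896, 0.1581]
tool_rot: [-0.0, 0.708, 0.706, -0.0]
contact_force: [-0.9, 0.6, -3.9]
gripper_width: 0.176
grasp_force: 61.0
```

```bash
python3 plan.py .460,.29,.0575,90
```

```text
t 21.3 pos [0.4605 0.2896 0.1581] psi 89.8 F [-0.94  0.58 -3.93] w 0.176 gf 61.0 q7 -0.95
-> .460,.29,.0575,90
   0.0004 -0.0005 0.1006 -0.2
```

Call:
{"fn": "send_rows", "kwargs": {
  "deltas": "0 0 0.04 0;0 0 0.08 0;0 0 0.097 0;0 0 0.101 0;0 0 0.101 0"
}}

```text
t: 21.8
eef_pos: [0.4599, 0.2894, 0.0575]
tool_rot: [0.0, 0.708, 0.706, -0.001]
contact_force: [0.7, 0.3, -5.2]
gripper_width: 0.174
grasp_force: 64.0
```

Call:
{"fn": "send_rows", "kwargs": {
  "deltas": "0 0 0 0;0 0 0 0;0 0 0 0",
  "claw": 0.5
}}

```text
t: 22.1
eef_pos: [0.4611, 0.2904, 0.0579]
tool_rot: [0.0, 0.708, 0.707, 0.001]
contact_force: [-0.3, -0.2, -0.4]
gripper_width: 0.501
grasp_force: 0.0
```

Call:
{"fn": "send_rows", "kwargs": {
  "deltas": "0 0 -0.04 0;0 0 -0.08 0;0 0 -0.12 0;0 0 -0.15 0;0 0 -0.15 0"
}}

```text
t: 22.6
eef_pos: [0.4627, 0.292, 0.2122]
tool_rot: [0.001, 0.707, 0.707, 0.004]
contact_force: [0.9, 0.4, -0.1]
gripper_width: 0.5
grasp_force: 0.0
```

Call:
{"fn": "send_rows", "kwargs": {
  "deltas": "-0.2 0 0 0;-0.2 0 0 0;-0.2 0 0 0;-0.2 0 0 0;-0.2 0 0 0"
}}

```text
t: 23.1
eef_pos: [0.4599, 0.0819, 0.2062]
tool_rot: [0.001, 0.711, 0.703, -0.002]
contact_force: [0.3, 0.7, -0.0]
gripper_width: 0.505
grasp_force: 0.0
```

```bash
python3 - <<'E'
from h import *
p=bot.read_camera('top'); save(p,'3.png')
w=world(p,np.ones(p['depth'].shape,bool))
for nm,c in [('g',(.51,.29)),('o',(.474,-.315))]:
    for dx in ((.064,-.05) if nm=='g' else (.064,0)):
        n=(abs(w[:,0]-c[0]-dx)<.025)&(abs(w[:,1]-c[1])<.055)&(w[:,2]>.066)&(w[:,2]<.09)
        s=w[n]; print(nm,len(s),cv2.minAreaRect((s[:,:2]*1000).astype(np.float32)),s[:,2].mean().round(4),s[:,2].std().round(4))
E
```

```text
g 91 ((573.6399536132812, 290.13848876953125), (60.58387756347656, 15.276543617248535), 89.33493041992188) 0.072 0.0028
g 94 ((460.29742431640625, 285.36151123046875), (14.405973434448242, 59.63028335571289), 0.05438293516635895) 0.0727 0.0027
o 91 ((537.8984375, -317.145263671875), (14.620100975036621, 60.795166015625), 0.20256419479846954) 0.0727 0.0028
o 92 ((475.9179382324219, -312.897705078125), (60.48780059814453, 14.3989896774292), 89.21194458007812) 0.0724 0.0024
```

View pics/3.png

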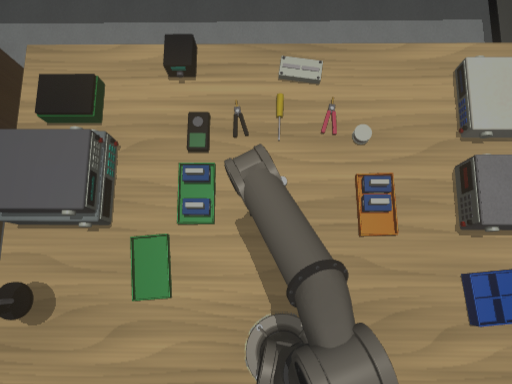

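The picture shows two cases flat in each tray: green at px (196,173) and (196,207), orange at (377,184) and (377,203). All four are level at the right height, and the bystanders haven't moved.

```bash
python3 -c "
from station import bot
print(bot.hand_in())"
```

```text
the job is handed in; nothing more can be done
None
```

I handed the job in with the two full cases (about 5.6 and 5.2 N) in the green tray and the two empty ones (about 1.7 and 1.5 N) in the orange; the last picture showed all four flat on the tray floors, but the hand-in returned no verdict.

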